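# Slide the locked tool case open past its spring button

## Robot

A 6-joint arm with a two-finger parallel gripper is mounted at the origin on the work surface; the furniture and walls round the work are solid. World frame = base frame: x ahead of the robot, y to its left, z up, the work surface at z = 0. Lengths are in m, angles in degrees, forces in N, time in s.
With the tool pointing down it reaches from about 0.325 to 0.775 m from the base axis. Payload 9.3 kg.
Tool frame: the origin (TCP) lies on the centre line of the jaws, within the pads' length; the fingertips stand robot.tip_extent ahead of it and the grasp point (between the pads) lies 6 mm ahead of it (robot.tip_extent is the distance from the TCP to the fingertips, in m); z points along the fingers, y is the line along which they close (so a half turn about z gives the same grasp; the last joint's range is limited). The gripper opens to 85 mm and grips with 20 to 120 N. Pads are 22 mm wide; open, the fingers measure 114 mm over their backs; the gripper's body (76 mm by 85 mm) begins 54 mm behind the grasp point. The pads swing forward as they close: fully open they stand 13 mm farther back than shut.
Start: joints at [58.808, 14.817, 1.232, 76.415, 0, 81.257], TCP at [0.21, 0.508, 0.256] pointing down, gripper open.
Joint ranges: [-174.27, 174.27], [-52.1, 104.24], [-59.71, 78.15], [-110.17, 111.67], [-87.03, 83.33], [-180, 180]. Speed limits (degrees/s): [127.2, 127.2, 159.86, 180, 180, 180].

## Interface

Orientations are given as a 3x3 rotation matrix whose columns are the frame's x, y, z axes.
In Python, from workcell import monitor, cams, robot gives the robot as it stands.
- The arm moves only by the tool apply_moves, never from a script. Its argument "deltas" is a list of rows, each an object of numbers: "dx", "dy", "dz": the shift along the tool's x, y, z in mm; "spin": the turn about the tool's z in degrees; "grip": the finger opening in mm, from 0 to 85.4. A call has 1 to 10 rows; each row is the pose to reach, as a shift and turn from the pose commanded when the call began, along the tool's axes at that moment; what a row does not reach only later rows make up. A row lasts 1/12 s, in which the tool goes at most 41.7 mm and 7.16 degrees, less where a joint would pass 70% of its speed; a pose out of reach is approached as far as the arm can. A call with a gripper value outside its range is refused whole. The fingers move at their own pace and stop on an object; "squeeze" is the grip in N (left out, the last holds). Time passes only in rows, so rows that repeat a pose let the fingers close. It gives the time, the measured TCP pose, the force, the opening and the grip force at its end, in the units of the state.
- monitor.read_state(): the state, without advancing time (a new reading comes with each control period).
- cams.camera(name): name is "scene" or "top" or "wrist"; returns the picture (480x640x3 uint8, red, green, blue); there is no depth.
- cams.camera_params(name): a dict with "fx", "fy", "cx", "cy" (pixels), "R" (3x3) and "t" (3): a world point X has camera coordinates R X + t; the wrist camera has in their place "T_tool_cam" (4x4, takes a point from camera to tool coordinates, whose origin is the TCP and whose axes are the flange's). Camera axes: x right, y down, z forward; pixel columns grow to the right and rows downward; lengths in m; the calibration is good to about 2 mm. A picture is of the moment at which its call begins: read the wrist's pose just before it. camera_params takes no time and is no camera call.
- robot.sign_off(): hands the job in; it is judged then, once.
The state is a dict: "time_s": time; "joint_positions": joint angles; "joint_velocities": joint speeds; "effort": joint torques, N m; "tcp_pos": TCP position; "ee_rot": TCP orientation; "wrist_force": force on the tool from outside, world axes, zero at the start; "ft_torque": the same for the moment, N m; "opening": opening from 0.0 (shut) to 1.0 (fully open); "grasp_force": force on a finger pad.
Only numpy, scipy, OpenCV 4.12 (cv2) and the standard library are available. Lean on these libraries where they do the work, as an engineer would, in place of code of your own. Each camera call takes 0.05 s, during which the arm holds its last target. There are 200 camera calls.

## Task

The sliding lid of the wooden tool case is locked by a steel spring button that stands up in the lid's end slot. With the fingertips only, press the button down and, while it is held down, push the lid along over it; keep pushing until the lid is fully open and the button springs up again in the lid's second slot, so that the lid stays open, and take the hand away. Lift nothing, keep the case where it stands, and leave the tools in it and the tin, tape roll and bottle beside it alone.

Things in the scene. Friction and masses are not known exactly. Their poses are not given: they have to be found in the camera images.
- case: Flat wooden tool case, 130 (x) x 300 (y) x 60 mm high, 3 to 4.5 kg, loose on the worktop; pushing it along with more than about 12 N can shift it. Origin: centre of its underside, z up; +y runs along its length to the button end, the way the lid opens. Lid top 55 mm above the worktop; a lip 12 mm wide along each long side is 5 mm higher. Tools lie inside.
- lid (a joint): The lid, a plywood board 116 x 291 x 9 mm with two equal slots on its centre line. Value: how far it has slid open along the case's +y, m; 0 = shut, 0.112 = hard stop, fully open (it then juts out 112 mm over the worktop). With the button up in a slot it moves only a few mm. Slides against about 2 to 4 N and stays where it is left.
- button (a joint): Steel spring button, 32 (x) x 42 (y) mm, flat ribbed top, moves straight down in the case. Value: depth pressed, m; 0 = up (top 58.5 mm above the worktop, 3.5 mm proud of the lid), 0.0125 or more = clear below the lid, 0.016 = bottomed. Spring about 4 N at first, 7.5 N at the bottom. Let go under the lid it bears on its underside; under a slot it springs up.
- button_top (a point): Centre of the button's top face; 107 mm from the case's origin along its +y; goes down with the button, does not slide with the lid.
- finger_slot (a point): Centre of the end slot at the lid's top face; moves with the lid. Slot 40 (case x) x 48 mm (case y), through the lid; the button stands in it. A fingertip pressing the button and moving along +y meets the slot's front edge, 24 mm from here, and pushes the lid; after 6 mm the lid itself keeps the button down. Below, a trough leaves the tip free down to 37 mm above the worktop all the way.
- catch_slot (a point): Centre of the second slot, same size, 110 mm behind the end slot (toward the case's -y), at the lid's top face; moves with the lid. With the lid fully open it lies over the button, which springs up in it (lid value 0.107 to 0.112).
- tin_round: Round tin with a dark lid, 66 mm across, 60 mm high, standing beside the case. Origin: centre of its underside. Bystander.
- tape_roll: Roll of masking tape, 96 x 102 x 24 mm, lying flat beside the case. Origin: centre of its underside. Bystander.
- paint_bottle: White plastic paint bottle with a pointed nozzle, 48 mm across, 170 mm high, standing beyond the closed (-y) end of the case. Origin: centre of its underside. Bystander.
- screwdriver_amber: Screwdriver, 168 mm long, 24 mm thick, lying on the floor of the case under the lid. Origin: middle of its underside, at rest 7 mm above the worktop. To stay in the case.
- spanner: Open-ended spanner, 186 x 29 x 6 mm, lying on the floor of the case under the lid. Origin: middle of its underside, at rest 7 mm above the worktop. To stay in the case.

How it is judged (in metres and radians):
On the way, in this order (a step that is already met when the one before it is completed fails the run):
1. the button is pressed right down (11.5 mm or more) while the lid is still shut (value of joint button above 0.0115 m and value of joint lid below 0.008 m), for 0.1 s.
2. the lid has slid 20 mm or more over the pressed button (value of joint lid above 0.02 m and value of joint button above 0.009 m), for 0.05 s.
At the end, for the whole second after the job is handed in: The lid is open by more than 105 mm and at rest, the button is up (pressed less than 3 mm) in the second slot, the case stands flat within 30 mm of where it was with its tools on its floor, and the tin, tape roll and bottle are within 30 mm of where they stood (value of joint lid above 0.105 m and value of joint button below 0.003 m and velocity of joint lid between -0.01 and 0.01 m/s and distance of each of case, tin_round, tape_roll, paint_bottle from where it was at the start of the episode below 0.03 m and height (world z) of case below 0.006 m and angle between case's own z axis and vertical below 0.05 rad and height (world z) of screwdriver_amber below 0.025 m and height (world z) of spanner below 0.03 m); the robot touches nothing.
It fails at once if the case is lifted (15 mm), tipped (0.15 rad) or shoved more than 40 mm (height (world z) of case above 0.015 m or angle between case's own z axis and vertical above 0.15 rad or distance of case from where it was at the start of the episode above 0.04 m).
It fails at once if a tool is lifted out of the case (height (world z) of screwdriver_amber above 0.035 m or height (world z) of spanner above 0.04 m).
It fails at once if the tin, tape roll or bottle is lifted, tipped or moved more than 40 mm (distance of any of tin_round, tape_roll, paint_bottle from where it was at the start of the episode above 0.04 m or angle between any of tin_round, paint_bottle's own z axis and vertical above 0.3 rad or height (world z) of any of tin_round, tape_roll, paint_bottle above 0.02 m).
It also fails if it takes over 38 s, if anything falls off the work surface, if the arm or the gripper's body presses on something with over 40 N, if the wrist force passes 120 N, or if a joint passes its speed limit or range.

## Working session

There is one attempt and no reset: what is moved stays moved. The work goes in short steps, Python scripts to look and compute and a tool call to move; the robot and the scene stay as the last step left them, time stands still between calls to the robot, and variables do not carry over. Pictures are saved under pics/ and viewed, at most 10 in all, crops included, and the job is handed in when it is done.

Besides the shell and the picture viewer there is one more tool, called after "Emit:" by a JSON object that holds its "method" and its "body", one argument or row to a line. apply_moves: Moves the arm, as the interface text tells. Its arguments: {"type":"object","properties":{"deltas":{"type":"array","items":{"type":"object","properties":{"dx":{"type":"number"},"dy":{"type":"number"},"dz":{"type":"number"},"spin":{"type":"number"},"grip":{"type":"number"}}}},"squeeze":{"type":"number"}},"required":["deltas"]}

```bash
mkdir -p pics
python3 - <<'E'
from workcell import monitor,cams,robot
import cv2
s=monitor.read_state();print(s['time_s'],s['tcp_pos'],s['ee_rot'],s['opening'],robot.tip_extent)
for n in('scene','top'):
    cv2.imwrite(f'pics/{n}0.png',cams.camera(n)[:,:,::-1])
E
```

```text
0.0 [0.2099007  0.50810851 0.25566266] [[-9.24214054e-01  3.81874223e-01 -6.78653946e-04]
 [ 3.81874780e-01  9.24213355e-01 -1.15171466e-03]
 [ 1.87410900e-04 -1.32359170e-03 -9.99999106e-01]] 0.9971521737814317 0.025
```

View pics/top0.png

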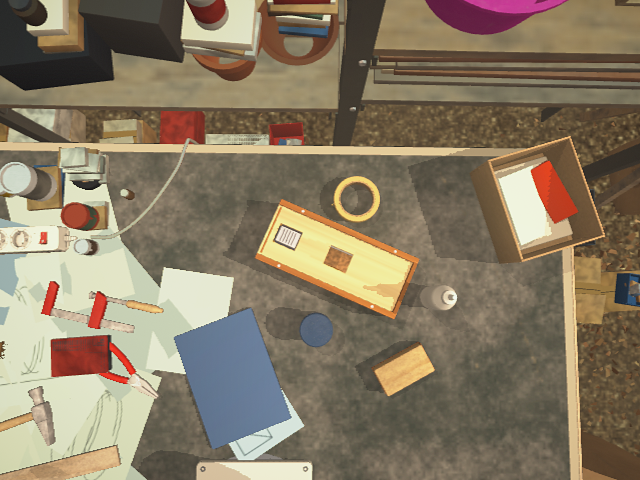

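View pics/scene0.png

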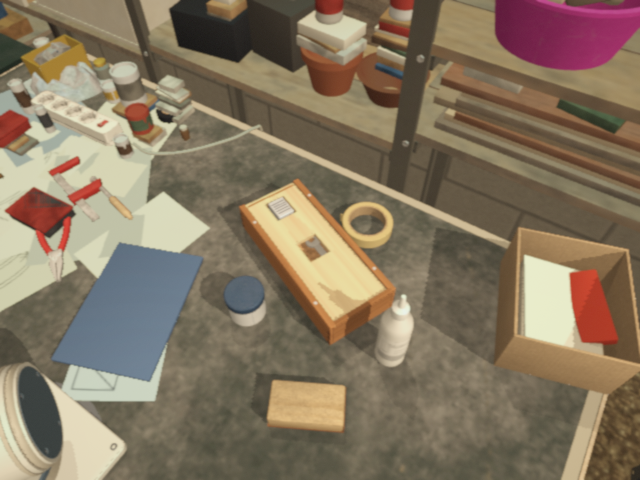

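The top view shows the button at about (288,236) and the catch slot at (338,258). The case's outer corners are at about (281,200), (418,256), (395,318) and (256,257). I'll turn these into positions.

```bash
cat > h.py <<'E'
import numpy as np
from workcell import monitor,cams,robot
def ray(n,uv,z):
    p=cams.camera_params(n);R=np.array(p['R']);t=np.array(p['t'])
    c=-R.T@t;d=R.T@np.array([(uv[0]-p['cx'])/p['fx'],(uv[1]-p['cy'])/p['fy'],1])
    return c+d*(z-c[2])/d[2]
E
python3 - <<'E'
from h import *
import cv2
for n,pts in {'top':[(288,236,.0585),(338,258.5,.055),(281,200,.06),(418,256,.06),(395,318,.06),(256,257,.06),(316,330,.06),(357,199,.024),(449,297,.17)],'scene':[(281,208,.0585),(315,247,.055),(245,287,.06)]}.items():
    for u,v,z in pts: print(n,u,v,ray(n,(u,v),z).round(4))
for n,(x,y,w,h) in {'top':(250,195,180,130)}.items():
    im=cv2.imread(f'pics/{n}0.png')[y:y+h,x:x+w]
    cv2.imwrite('pics/crop.png',cv2.resize(im,None,fx=4.4,fy=4.4,interpolation=cv2.INTER_CUBIC))
E
```

```text
top 288 236 [ 0.5658 -0.0644  0.0585]
top 338 258.5 [ 0.5219 -0.1643  0.055 ]
top 281 200 [ 0.6378 -0.0496  0.06  ]
top 418 256 [ 0.5279 -0.3231  0.06  ]
top 395 318 [ 0.4057 -0.2765  0.06  ]
top 256 257 [ 0.5235 -0.002   0.06  ]
top 316 330 [ 0.3818 -0.1216  0.06  ]
top 357 199 [ 0.6477 -0.2048  0.024 ]
top 449 297 [ 0.4521 -0.351   0.17  ]
scene 281 208 [ 0.562  -0.0662  0.0585]
scene 315 247 [ 0.5235 -0.1673  0.055 ]
scene 245 287 [ 0.3906 -0.1177  0.06  ]
```

View pics/crop.png

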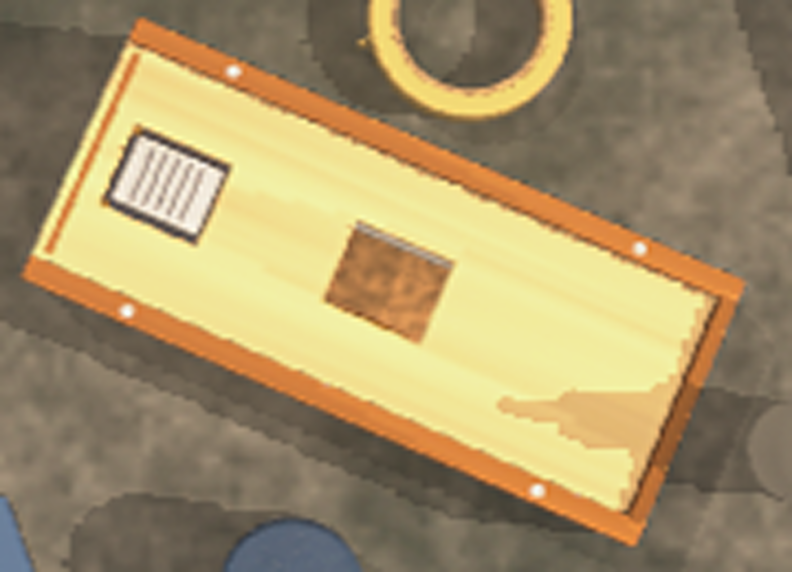

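The case axis sits at about 67.5°, which already matches the tool's y. The button is at about (0.565, -0.064), and this agrees with the case centre and both slots. I'll move above it with the fingers closed.

Emit:
{"method": "apply_moves", "body": {
  "deltas": [
    {"dx":-546,"dy":-393,"dz":60,"grip":0},
    {"dx":-546,"dy":-393,"dz":60,"grip":0},
    {"dx":-546,"dy":-393,"dz":60,"grip":0},
    {"dx":-546,"dy":-393,"dz":60,"grip":0},
    {"dx":-546,"dy":-393,"dz":60,"grip":0},
    {"dx":-546,"dy":-393,"dz":60,"grip":0},
    {"dx":-546,"dy":-393,"dz":60,"grip":0},
    {"dx":-546,"dy":-393,"dz":60,"grip":0},
    {"dx":-546,"dy":-393,"dz":60,"grip":0},
    {"dx":-546,"dy":-393,"dz":60,"grip":0}
  ],
  "squeeze": 30
}}

```text
invalid input
```

Emit:
{"method": "apply_moves", "body": {
  "deltas": [
    {"dx":-33,"dy":-24,"dz":4,"spin":0,"grip":0},
    {"dx":-66,"dy":-48,"dz":8,"spin":0,"grip":0},
    {"dx":-99,"dy":-71,"dz":11,"spin":0,"grip":0},
    {"dx":-132,"dy":-95,"dz":15,"spin":0,"grip":0},
    {"dx":-164,"dy":-118,"dz":19,"spin":0,"grip":0},
    {"dx":-197,"dy":-142,"dz":22,"spin":0,"grip":0},
    {"dx":-230,"dy":-166,"dz":26,"spin":0,"grip":0},
    {"dx":-262,"dy":-189,"dz":30,"spin":0,"grip":0},
    {"dx":-295,"dy":-212,"dz":33,"spin":0,"grip":0},
    {"dx":-328,"dy":-236,"dz":36,"spin":0,"grip":0}
  ],
  "squeeze": 30
}}

```text
time_s: 0.93
tcp_pos: [0.4235, 0.1631, 0.22]
ee_rot: [[-0.924, 0.382, -0.0], [0.382, 0.924, 0.0], [0.0, 0.0, -1.0]]
wrist_force: [1.0, 0.9, -0.3]
opening: -0.002
grasp_force: 0.0
```

Emit:
{"method": "apply_moves", "body": {
  "deltas": [
    {"dx":-31,"dy":-22,"dz":10,"grip":0},
    {"dx":-62,"dy":-44,"dz":20,"grip":0},
    {"dx":-93,"dy":-67,"dz":32,"grip":0},
    {"dx":-124,"dy":-89,"dz":44,"grip":0},
    {"dx":-155,"dy":-111,"dz":56,"grip":0},
    {"dx":-186,"dy":-134,"dz":68,"grip":0},
    {"dx":-210,"dy":-150,"dz":80,"grip":0},
    {"dx":-218,"dy":-156,"dz":90,"grip":0},
    {"dx":-218,"dy":-156,"dz":90,"grip":0},
    {"dx":-218,"dy":-156,"dz":90,"grip":0}
  ]
}}

```text
invalid input
```

Run:
```python
from h import *
import cv2
s=monitor.read_state();T=np.eye(4);T[:3,:3]=s['ee_rot'];T[:3,3]=s['tcp_pos'];print(s['time_s'],T[:3,3],s['wrist_force'])
im=cams.camera('wrist')[:,:,::-1];cv2.imwrite('pics/w1.png',im)
p=cams.camera_params('wrist');M=np.linalg.inv(T@np.array(p['T_tool_cam']))
K=np.array([[p['fx'],0,p['cx']],[0,p['fy'],p['cy']],[0,0,1]])
np.savez('w1.npz',M=M,K=K)
def pr(X):
    c=K@(M@np.append(X,1))[:3];return (c[:2]/c[2]).round(1)
for X in([.5647,-.0639,.0585],[.5235,-.1637,.055],list(T[:3,3]+T[:3,2]*.025)):print(X,pr(X))
```

```text
0.9333 [0.42348597 0.16312675 0.22004481] [ 1.01630955  0.8516562  -0.34213549]
[0.5647, -0.0639, 0.0585] [163.  429.9]
[0.5235, -0.1637, 0.055] [ 59.2 427.1]
[np.float64(0.42348287305575816), np.float64(0.16312853971489544), np.float64(0.19504481342015959)] [315.5 303.4]
```

View pics/w1.png

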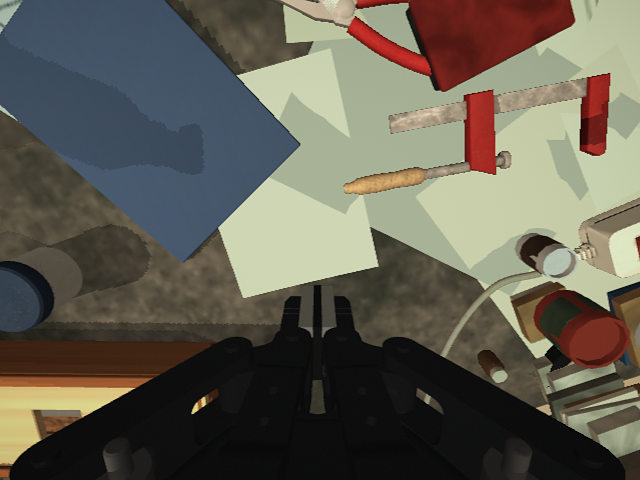

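The picture shows the case edges running level in the wrist image, so the tool is aligned with it. The catch slot is at about (59,420) against a predicted (59,427). The move call seems to need `spin` in every row, so I'll add it.

Emit:
{"method": "apply_moves", "body": {
  "deltas": [
    {"dx":-31,"dy":-22,"dz":10,"spin":0,"grip":0},
    {"dx":-62,"dy":-44,"dz":20,"spin":0,"grip":0},
    {"dx":-93,"dy":-67,"dz":32,"spin":0,"grip":0},
    {"dx":-124,"dy":-89,"dz":44,"spin":0,"grip":0},
    {"dx":-155,"dy":-111,"dz":56,"spin":0,"grip":0},
    {"dx":-186,"dy":-134,"dz":68,"spin":0,"grip":0},
    {"dx":-210,"dy":-150,"dz":80,"spin":0,"grip":0},
    {"dx":-218,"dy":-156,"dz":90,"spin":0,"grip":0},
    {"dx":-218,"dy":-156,"dz":90,"spin":0,"grip":0},
    {"dx":-218,"dy":-156,"dz":90,"spin":0,"grip":0}
  ],
  "squeeze": 30
}}

```text
time_s: 1.82
tcp_pos: [0.5642, -0.0623, 0.1293]
ee_rot: [[-0.924, 0.383, -0.002], [0.383, 0.924, 0.001], [0.003, -0.0, -1.0]]
wrist_force: [-0.7, -0.3, 0.1]
opening: -0.001
grasp_force: 0.0
```

Run:
```python
from h import *
import cv2
s=monitor.read_state();print(s['time_s'],s['tcp_pos'],s['wrist_force'])
im=cams.camera('scene')[:,:,::-1];a=im[130:310,200:440]
im2=cams.camera('top')[:,:,::-1];b=im2[180:315,220:400]
cv2.imwrite('pics/s1.png',np.vstack([cv2.resize(a,(400,300),interpolation=2),cv2.resize(b,(400,300),interpolation=2)]))
```

```text
1.8167 [ 0.56424188 -0.06233298  0.1293417 ] [-0.65296485 -0.28454391  0.14245866]
```

View pics/s1.png

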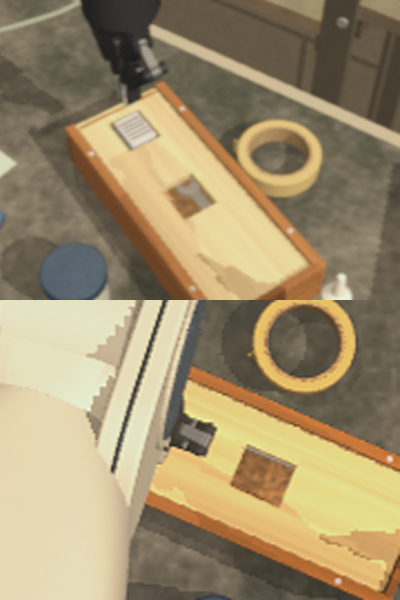

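The fingers hang over the button in the scene view, and the lid and case haven't moved. I'll lower to about 6 mm above the button and then feel for contact.

Emit:
{"method": "apply_moves", "body": {
  "deltas": [
    {"dx":0,"dy":-2,"dz":20,"spin":0,"grip":0},
    {"dx":0,"dy":-2,"dz":36,"spin":0,"grip":0},
    {"dx":0,"dy":-2,"dz":40,"spin":0,"grip":0},
    {"dx":0,"dy":-2,"dz":40,"spin":0,"grip":0}
  ],
  "squeeze": 30
}}

```text
time_s: 2.25
tcp_pos: [0.5634, -0.0631, 0.0902]
ee_rot: [[-0.925, 0.381, -0.001], [0.381, 0.925, 0.0], [0.001, -0.0, -1.0]]
wrist_force: [0.2, -0.6, -0.0]
opening: 0.003
grasp_force: 0.0
```

Emit:
{"method": "apply_moves", "body": {
  "deltas": [
    {"dx":0,"dy":0,"dz":3,"spin":0,"grip":0},
    {"dx":0,"dy":0,"dz":6,"spin":0,"grip":0},
    {"dx":0,"dy":0,"dz":8,"spin":0,"grip":0},
    {"dx":0,"dy":0,"dz":8,"spin":0,"grip":0}
  ],
  "squeeze": 30
}}

```text
time_s: 2.58
tcp_pos: [0.5646, -0.0641, 0.0827]
ee_rot: [[-0.924, 0.382, 0.001], [0.382, 0.924, 0.0], [-0.001, 0.001, -1.0]]
wrist_force: [0.6, 1.7, 3.5]
opening: 0.001
grasp_force: 1.7
```

Run:
```python
from h import *
import cv2
s=monitor.read_state();print(s['time_s'],s['tcp_pos'],s['wrist_force'])
im=cams.camera('scene')[:,:,::-1];a=im[160:280,210:370]
cv2.imwrite('pics/s2.png',cv2.resize(a,(640,480),interpolation=2))
```

```text
2.5833 [ 0.56461038 -0.06411458  0.08274922] [0.60765441 1.67378017 3.4776767 ]
```

View pics/s2.png

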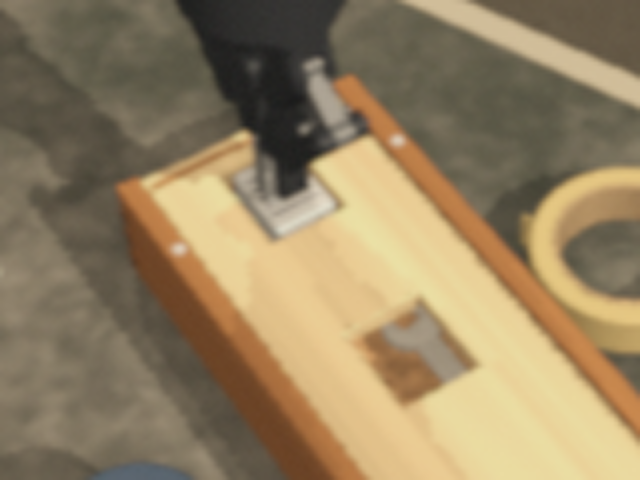

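Contact came at a tip height of about 58 mm, as expected, with the tip well inside the slot. Now I'll press the button down.

Emit:
{"method": "apply_moves", "body": {
  "deltas": [
    {"dx":0,"dy":0,"dz":4,"spin":0,"grip":0},
    {"dx":0,"dy":0,"dz":8,"spin":0,"grip":0},
    {"dx":0,"dy":0,"dz":12,"spin":0,"grip":0},
    {"dx":0,"dy":0,"dz":14,"spin":0,"grip":0},
    {"dx":0,"dy":0,"dz":14,"spin":0,"grip":0},
    {"dx":0,"dy":0,"dz":14,"spin":0,"grip":0},
    {"dx":0,"dy":0,"dz":14,"spin":0,"grip":0}
  ],
  "squeeze": 30
}}

```text
time_s: 3.22
tcp_pos: [0.5647, -0.0642, 0.0688]
ee_rot: [[-0.924, 0.382, 0.001], [0.382, 0.924, 0.0], [-0.001, 0.001, -1.0]]
wrist_force: [0.5, 2.4, 6.4]
opening: 0.002
grasp_force: 3.2
```

The button is down about 14.7 mm with 6.4 N on the tip. Next I'll push the lid.

Emit:
{"method": "apply_moves", "body": {
  "deltas": [
    {"dx":0,"dy":3,"dz":0.5,"spin":0,"grip":0},
    {"dx":0,"dy":6,"dz":0.5,"spin":0,"grip":0},
    {"dx":0,"dy":9,"dz":0.5,"spin":0,"grip":0},
    {"dx":0,"dy":12,"dz":0.5,"spin":0,"grip":0},
    {"dx":0,"dy":15,"dz":0.5,"spin":0,"grip":0},
    {"dx":0,"dy":18,"dz":0.5,"spin":0,"grip":0},
    {"dx":0,"dy":21,"dz":0.5,"spin":0,"grip":0},
    {"dx":0,"dy":24,"dz":0.5,"spin":0,"grip":0},
    {"dx":0,"dy":27,"dz":0.5,"spin":0,"grip":0},
    {"dx":0,"dy":30,"dz":0.5,"spin":0,"grip":0}
  ],
  "squeeze": 30
}}

```text
time_s: 4.05
tcp_pos: [0.5759, -0.038, 0.0683]
ee_rot: [[-0.924, 0.383, 0.001], [0.383, 0.924, -0.003], [-0.002, -0.003, -1.0]]
wrist_force: [0.0, -4.3, 0.1]
opening: 0.006
grasp_force: 1.0
```

The push force is 4.3 N and the vertical load is gone, so the lid is holding the button down. I'll keep going.

Emit:
{"method": "apply_moves", "body": {
  "deltas": [
    {"dx":0,"dy":6,"dz":0,"spin":0,"grip":0},
    {"dx":0,"dy":12,"dz":0,"spin":0,"grip":0},
    {"dx":0,"dy":18,"dz":0,"spin":0,"grip":0},
    {"dx":0,"dy":24,"dz":0,"spin":0,"grip":0},
    {"dx":0,"dy":30,"dz":0,"spin":0,"grip":0},
    {"dx":0,"dy":36,"dz":0,"spin":0,"grip":0},
    {"dx":0,"dy":42,"dz":0,"spin":0,"grip":0},
    {"dx":0,"dy":48,"dz":0,"spin":0,"grip":0},
    {"dx":0,"dy":54,"dz":0,"spin":0,"grip":0},
    {"dx":0,"dy":60,"dz":0,"spin":0,"grip":0}
  ],
  "squeeze": 30
}}

```text
time_s: 4.88
tcp_pos: [0.5993, 0.0175, 0.0679]
ee_rot: [[-0.924, 0.383, 0.001], [0.383, 0.924, -0.003], [-0.002, -0.002, -1.0]]
wrist_force: [1.4, -7.0, 2.2]
opening: 0.0
grasp_force: 3.1
```

Emit:
{"method": "apply_moves", "body": {
  "deltas": [
    {"dx":0,"dy":3,"dz":0,"spin":0,"grip":0},
    {"dx":0,"dy":6,"dz":0,"spin":0,"grip":0},
    {"dx":0,"dy":9,"dz":0,"spin":0,"grip":0},
    {"dx":0,"dy":12,"dz":0,"spin":0,"grip":0},
    {"dx":0,"dy":15,"dz":0,"spin":0,"grip":0},
    {"dx":0,"dy":18,"dz":0,"spin":0,"grip":0},
    {"dx":0,"dy":20,"dz":0,"spin":0,"grip":0},
    {"dx":0,"dy":20,"dz":0,"spin":0,"grip":0}
  ],
  "squeeze": 30
}}

```text
time_s: 5.55
tcp_pos: [0.607, 0.0361, 0.0679]
ee_rot: [[-0.924, 0.383, 0.001], [0.383, 0.924, -0.003], [-0.002, -0.002, -1.0]]
wrist_force: [1.2, -4.9, 1.2]
opening: 0.001
grasp_force: 1.9
```

Emit:
{"method": "apply_moves", "body": {
  "deltas": [
    {"dx":0,"dy":2,"dz":0,"spin":0,"grip":0},
    {"dx":0,"dy":4,"dz":0,"spin":0,"grip":0},
    {"dx":0,"dy":6,"dz":0,"spin":0,"grip":0},
    {"dx":0,"dy":8,"dz":0,"spin":0,"grip":0},
    {"dx":0,"dy":8,"dz":0,"spin":0,"grip":0}
  ],
  "squeeze": 30
}}

```text
time_s: 5.97
tcp_pos: [0.61, 0.0435, 0.0678]
ee_rot: [[-0.924, 0.383, 0.001], [0.383, 0.924, -0.003], [-0.002, -0.002, -1.0]]
wrist_force: [1.4, -5.7, 2.2]
opening: 0.001
grasp_force: 2.1
```

Run:
```python
from h import *
import cv2
s=monitor.read_state();print(s['time_s'],s['tcp_pos'],s['wrist_force'])
im=cams.camera('scene')[:,:,::-1];a=im[130:310,200:440]
cv2.imwrite('pics/s3.png',cv2.resize(a,(800,600),interpolation=2))
```

```text
5.9667 [0.60996604 0.04346835 0.06783896] [ 1.37469773 -5.746318    2.23683374]
```

View pics/s3.png

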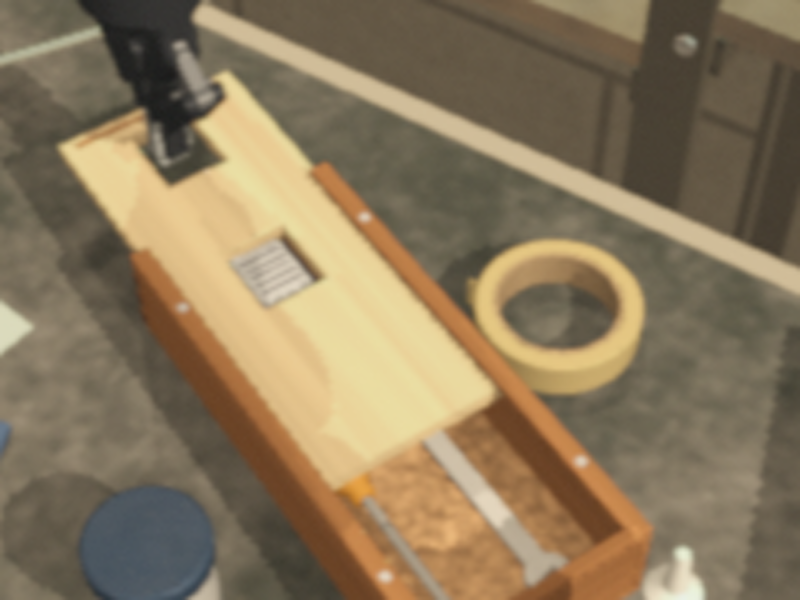

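The lid is nearly open. The catch slot is over the button at about (275,270), but the button still looks sunk below the lid. I'll push in small steps.

Emit:
{"method": "apply_moves", "body": {
  "deltas": [
    {"dx":0,"dy":1,"dz":0,"spin":0,"grip":0},
    {"dx":0,"dy":2,"dz":0,"spin":0,"grip":0},
    {"dx":0,"dy":3,"dz":0,"spin":0,"grip":0},
    {"dx":0,"dy":4,"dz":0,"spin":0,"grip":0},
    {"dx":0,"dy":4,"dz":0,"spin":0,"grip":0}
  ],
  "squeeze": 30
}}

```text
time_s: 6.43
tcp_pos: [0.6108, 0.0484, 0.0676]
ee_rot: [[-0.924, 0.382, -0.0], [0.382, 0.924, -0.0], [0.0, -0.0, -1.0]]
wrist_force: [0.8, -2.6, 0.6]
opening: -0.0
grasp_force: 0.7
```

The push force dropped to 2.6 N, so the button has probably sprung up. I'll nudge a little further and look.

Emit:
{"method": "apply_moves", "body": {
  "deltas": [
    {"dx":0,"dy":1,"dz":0,"spin":0,"grip":0},
    {"dx":0,"dy":2,"dz":0,"spin":0,"grip":0},
    {"dx":0,"dy":2,"dz":0,"spin":0,"grip":0}
  ],
  "squeeze": 30
}}

```text
time_s: 6.68
tcp_pos: [0.6115, 0.0505, 0.0677]
ee_rot: [[-0.924, 0.382, -0.0], [0.382, 0.924, 0.0], [0.0, 0.0, -1.0]]
wrist_force: [1.0, -0.9, 0.1]
opening: 0.001
grasp_force: 0.5
```

Run:
```python
from h import *
import cv2
s=monitor.read_state();print(s['time_s'],s['tcp_pos'],s['wrist_force'])
im=cams.camera('scene')[:,:,::-1];a=im[130:310,200:440]
cv2.imwrite('pics/s4.png',cv2.resize(a,(800,600),interpolation=2))
```

```text
6.6833 [0.61152739 0.05051454 0.06767051] [ 1.04106935 -0.87797484  0.08609689]
```

View pics/s4.png

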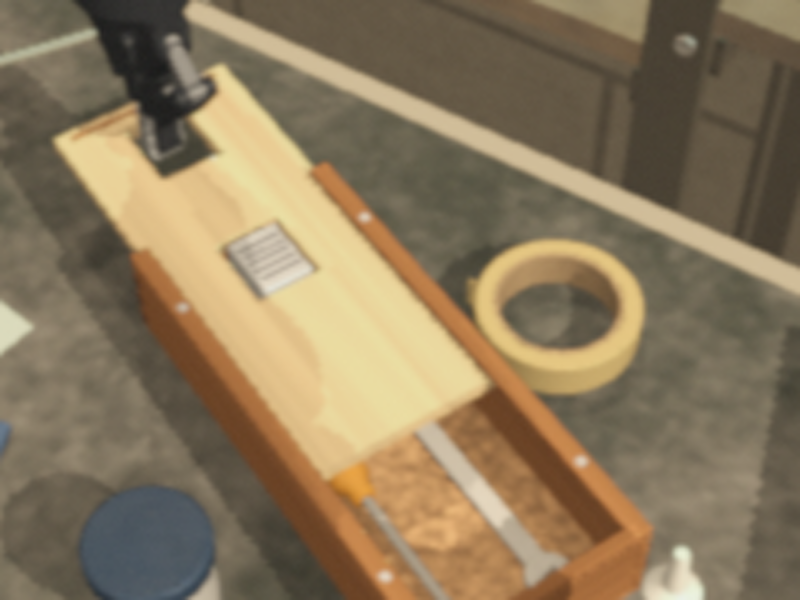

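The button now stands up in the catch slot, at about (270,260), and the case hasn't moved. I'll back off the slot edge and rise.

Emit:
{"method": "apply_moves", "body": {
  "deltas": [
    {"dx":0,"dy":-2,"dz":0,"spin":0,"grip":0},
    {"dx":0,"dy":-4,"dz":0,"spin":0,"grip":0},
    {"dx":0,"dy":-4,"dz":-8,"spin":0,"grip":0},
    {"dx":0,"dy":-4,"dz":-25,"spin":0,"grip":0},
    {"dx":0,"dy":-4,"dz":-55,"spin":0,"grip":0},
    {"dx":0,"dy":-4,"dz":-90,"spin":0,"grip":0},
    {"dx":0,"dy":-4,"dz":-120,"spin":0,"grip":0},
    {"dx":0,"dy":-4,"dz":-130,"spin":0,"grip":0},
    {"dx":0,"dy":-4,"dz":-130,"spin":0,"grip":0}
  ],
  "squeeze": 30
}}

```text
time_s: 7.48
tcp_pos: [0.6111, 0.0465, 0.2016]
ee_rot: [[-0.924, 0.382, 0.006], [0.382, 0.924, -0.0], [-0.006, 0.002, -1.0]]
wrist_force: [-1.1, 0.4, 0.0]
opening: -0.0
grasp_force: 0.0
```

Run:
```python
from h import *
import cv2
s=monitor.read_state();print(s['time_s'],s['tcp_pos'],s['wrist_force'])
im=cams.camera('scene')[:,:,::-1]
cv2.imwrite('pics/s5.png',im)
```

```text
7.4833 [0.61111759 0.04654583 0.20158263] [-1.13440693  0.43767207  0.02549114]
```

View pics/s5.png

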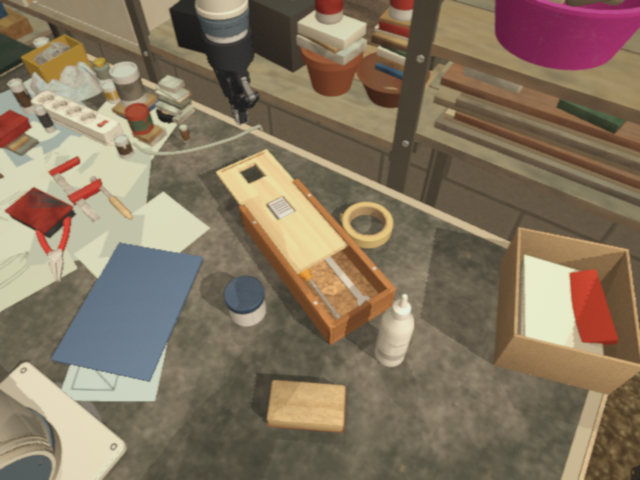

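The hand is clear, the lid is open with the button up at (281,208), and everything else is where it was.

```bash
python3 -c "
from workcell import robot
print(robot.sign_off())"
```

```text
the job is handed in; nothing more can be done
None
```

The lid is fully open with the button sprung up in the second slot, the case and the things around it look unmoved in the camera views, the hand is clear, and the job is handed in (no verdict was returned).

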